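# Refit the eared heat sink in its spring-clip bracket

### The job

Refit the heat sink with the two ears on the open power-supply board: set its ears into the two slots of the black bracket and slide it down between the spring clips, by feel, until its base lies flat on the gap pad on the chip; the pad's thickness is not known. Bed it there with a steady push of about 20 N for a second, but never more than 25 N, which would crack the chip. Then let go, and leave the other things on the bench where they are.

Things in the scene. Friction and masses are not known exactly. Their poses are not given: they have to be found in the camera images.
- heatsink: Part to fit: loose aluminium heat sink, 0.13 to 0.21 kg, base down, fins up. Base plate 60 x 60 mm, 5 mm thick; an ear sticks out from the middle of each y edge, 24 mm wide (x), 14 mm long (y), 5 mm thick: 88 mm over the ears. Either way round fits. Origin: centre of the underside; x across the fins, y along the ears, z up.
- fins (a point): Centre of the top of the heat sink's 8 upright fins, 45 mm above its underside, axes as the heat sink's. The block of fins is 44 mm wide in x, 54 mm long in y and rises from the base's top; grip it across x on the two outer fins.
- board: Open power supply fixed to the bench: steel tray 142 (x) x 206 (y) mm, long sides 17 mm high, green circuit board with its top 12 mm above the bench, black bracket in the middle. Parts up to 44 mm high stand over 60 mm from the centre at +y and -y; at +x and -x of the bracket nothing is above 17 mm. Cracks above 50 N. Origin: on the bench below the bracket's centre; y from slot to slot, z up.
- slot_a (a point): Slot for one ear, at the board's +y: open upward and to the centre. The point is its middle, level with the tops of its plastic cheeks and end wall, 18 mm above the seat. Cheeks' inner faces 32 mm apart in x. End wall's inner face 45.5 mm from the board's centre in y (1.5 mm play at the ear's end), its top 4 mm bevelled outward.
- slot_b (a point): The like slot at the board's -y. In each slot two sheet-steel spring clips line the cheeks, 21 mm apart at rest, flaring to 32 mm at their upper ends, 24 mm above the seat. Each gives up to 3 mm in x: 1.3 N at rest plus 1.1 N per mm. Pushing down takes 7 to 15 N while the ears spread the clips (underside 12 to 19 mm above the seat), then 3 to 8 N of drag.
- seat (a point): Centre of the chip's flat top, under the pad, 15 mm above the bench, axes as the board's. When fitted, the heat sink's origin lies above here by the pad's thickness, its x along the seat's x (either way).
- chip: Power chip on the board between the slots: black block 44 x 44 mm, 3 mm high; cracks above 25 N. On it lies a grey gap pad, 40 x 40 mm, of a thickness not known beforehand: 1.5 to 7.5 mm. The heat sink's base rests on the pad, which springs by 0.03 mm per N. Origin: centre of the chip's underside, 12 mm above the bench; it does not tell the pad's thickness.
- small_sink: Bystander: smaller aluminium heat sink without ears, 38 x 38 mm, 30 mm high, loose. Origin: centre of the underside.
- spool: Bystander: spool of solder standing on end, 54 mm across, 36 mm high, loose. Origin: centre of the underside.
- flux_pot: Bystander: small white jar with a black cap, 40 mm across, 34 mm high, loose. Origin: centre of the underside.
Mind the look-alikes: they are no part of the job. Of the things like the heatsink, leave any that is orange; of the rest the larger one is meant.

How it is judged:
By the outcome, as a careful person would: the job done as asked, in the order asked, and still so for the second after the job is handed in, with the robot touching nothing.
It also fails if it takes over 72 s, if anything falls off the work surface, if the arm or the gripper's body presses on something with over 40 N, if the wrist force passes 120 N, or if a joint passes its speed limit or range.

### The arm

A 6-joint arm with a two-finger parallel gripper is mounted at the origin on the work surface. World frame = base frame: x ahead of the robot, y to its left, z up, the work surface at z = 0. Lengths are in m, angles in rad, forces in N, time in s.
With the tool pointing down it reaches from about 0.375 to 0.975 m from the base axis. Payload 3.8 kg.
Tool frame: the origin (TCP) lies midway between the tips of the shut fingers; the grasp point (between the pads) lies 19 mm behind it; z points along the fingers, y is the line along which they close (so a half turn about z gives the same grasp; the last joint's range is limited). The gripper opens to 88 mm and grips with 3 to 60 N. Pads are 18 mm wide; open, the fingers measure 123 mm over their backs; the gripper's body (75 mm by 187 mm) begins 45 mm behind the grasp point.
Start: joints at [1.199, 0.264, 1.604, -0, 1.274, -0.037], TCP at [0.222, 0.638, 0.239] pointing down, gripper open.
Joint ranges: [-2.63, 2.63], [-0.94, 2.18], [0.31, 2.57], [-1.31, 4.45], [0, 2.66], [-2.55, 2.55]. Speed limits (rad/s): [2.57, 2.57, 3.14, 3.14, 3.14, 3.14].

### API

Orientations are given as a rotation vector (axis times angle).
In Python, from cell import manip, inverse_kinematics, cams, order gives the robot as it stands. Calls block until the motion is done:
- manip.move_pose(position, orientation): joint-space move of the TCP to a pose.
- manip.move_linear(position, rate=0.15, rot=None): straight line of the TCP; rot=None keeps the orientation; rate is the mean speed in m/s.
- manip.set_joints(angles): joint-space move.
- manip.set_gripper(opening, force=None): finger opening in m; force is the grip in N (None keeps the last); returns when the fingers have stopped.
- manip.dwell(seconds).
- inverse_kinematics(position, orientation): joint angles nearest the present ones, or None.
- manip.state(): the state.
- cams.capture(name): name is "side" or "top"; returns a dict with "image" (400x640x3 uint8, blue, green, red), "z_map" (400x640 float32, m along the optical axis (not along the pixel's ray), 0 where there is no reading), "intrinsics" (3x3 intrinsics, pixels), "position" and "orientation" of the camera in the world. Camera axes: x right, y down, z forward; pixel columns grow to the right and rows downward; lengths in m; the calibration is good to about 2 mm. A picture is of the moment at which its call begins.
A pose or a line that the arm cannot do raises manip.IKError and nothing moves.
- order.close_job(): hands the job in; it is judged then, once.
The state is a dict: "clock": time; "joint_pos": joint angles; "joint_velocities": joint speeds; "tau": joint torques, N m; "tool_pos": TCP position; "tcp_rot": TCP orientation; "contact_force": force on the tool from outside, world axes, zero at the start; "moment": the same for the moment, N m; "gripper_width": finger opening in m; "grasp_force": force on a finger pad.
Only numpy, scipy, OpenCV 4.12 (cv2) and the standard library are available. Lean on these libraries where they do the work, as an engineer would, in place of code of your own. Each camera call takes 0.05 s, during which the arm holds its last target. There are 200 camera calls.

## Working session

There is one attempt and no reset: what is moved stays moved. The work goes in short steps, each a Python script; the robot and the scene stay as the last script left them, time stands still between calls to the robot, and variables do not carry over. Pictures are saved under pics/ and viewed, at most 10 in all, crops included, and the job is handed in when it is done.

```bash
ls && mkdir -p pics
python3 - <<'E'
from cell import manip,cams
import cv2,numpy as np,pickle
d={}
for n in("top","side"):
    c=cams.capture(n);d[n]=c;cv2.imwrite(f"pics/{n}0.png",c["image"]);print(n,c["intrinsics"],c["position"],c["orientation"])
pickle.dump(d,open("d0.pkl","wb"));s=manip.state();print(s["clock"],s["tool_pos"],s["tcp_rot"],s["contact_force"])
E
```

```text
pics
top [[371.32565695   0.         317.53581558]
 [  0.         371.32565695 200.58908454]
 [  0.           0.           1.        ]] [ 0.4688556  -0.02863969  0.72564806] [-2.08729146  2.1392281  -0.22089667]
side [[411.49615347   0.         319.34534264]
 [  0.         411.49615347 202.46799122]
 [  0.           0.           1.        ]] [ 0.43061403 -0.75309015  0.56163941] [-2.17096005  0.22875835 -0.13780261]
0.1 [0.2215701  0.63693699 0.23750957] [-0.52340039 -3.09729991  0.00311641] [ 0.89524356  0.0651433  -0.30057051]
```

View pics/top0.png

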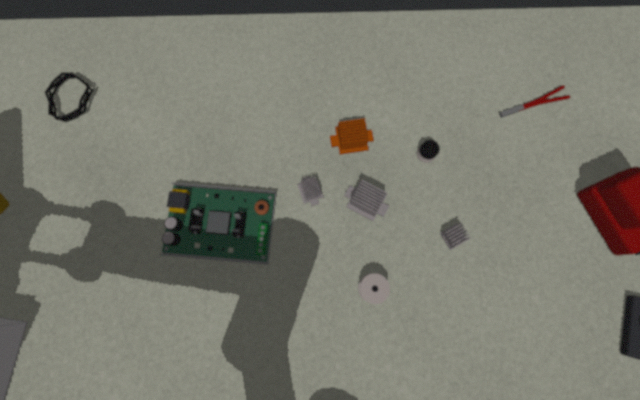

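View pics/side0.png

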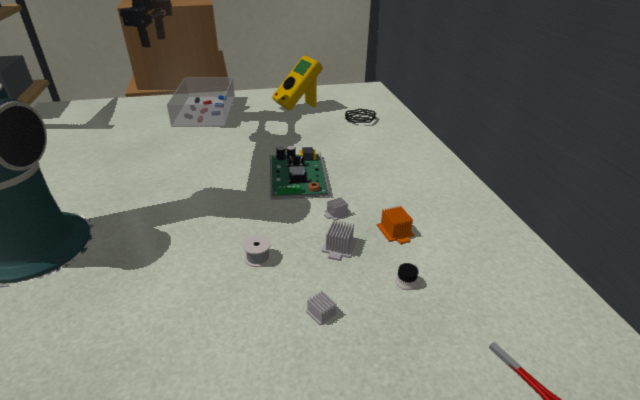

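Heat-sink-like things in the top view are orange with ears at (352,136), grey with ears at (367,196), and small grey ones at (312,187) and (455,233). The (367,196) one fits: it has ears, isn't orange, and is the largest grey one. I'll confirm it in a crop and measure.

```bash
cat > h.py <<'E'
import cv2,numpy as np
from scipy.spatial.transform import Rotation as R
def cloud(c):
    K=c["intrinsics"];z=c["z_map"];v,u=np.mgrid[:z.shape[0],:z.shape[1]]
    p=np.dstack([(u-K[0,2])/K[0,0]*z,(v-K[1,2])/K[1,1]*z,z])
    return p@R.from_rotvec(c["orientation"]).as_matrix().T+c["position"]
def ray(c,uv,h):   # pixel -> point on plane z=h
    K=c["intrinsics"];uv=np.atleast_2d(uv).astype(float)
    d=np.c_[(uv-K[[0,1],2])/K[0,0],np.ones(len(uv))]@R.from_rotvec(c["orientation"]).as_matrix().T
    return c["position"]+d*((h-c["position"][2])/d[:,2])[:,None]
def down(a):  # tool down, tool y axis along world angle a
    y=np.array([np.cos(a),np.sin(a),0]);z=np.array([0,0,-1.]);return R.from_matrix(np.c_[np.cross(y,z),y,z]).as_rotvec()
E
python3 - <<'E'
import pickle;from h import *
d=pickle.load(open("d0.pkl","rb"));t=d["top"];P=cloud(t);S=cloud(d["side"])
for n,(u,v) in dict(bench=(300,300),bench2=(450,180),sink=(367,194),orange=(352,136),s1=(312,186),s2=(455,232),spool=(366,285),chip=(218,222),pcb=(215,255)).items(): print(n,P[v,u].round(4))
print("side bench",S[300,200],S[330,450])
im=t["image"]
# board rect: green
hsv=cv2.cvtColor(im,cv2.COLOR_BGR2HSV)
g=cv2.inRange(hsv,(55,90,30),(95,255,255));g[:, :150]=0;g[:,290:]=0
g=cv2.morphologyEx(g,cv2.MORPH_CLOSE,np.ones((15,15)))
c=max(cv2.findContours(g,0,2)[0],key=cv2.contourArea)[:,0]
w=ray(t,c,0.012)[:,:2].astype(np.float32);print("green",cv2.minAreaRect(w*1000))
# sink top (fins)
for n,pc in(("top",P),("side",S)):
  q=pc.reshape(-1,3);c0=P[194,367]
  m=(np.hypot(*(q[:,:2]-c0[:2]).T)<.06)&(q[:,2]>.038)&(q[:,2]<.056)
  print(n,m.sum(),q[m].mean(0),cv2.minAreaRect((q[m][:,:2]*1000).astype(np.float32)))
a=cv2.resize(im[150:250,320:420],(600,600),interpolation=cv2.INTER_CUBIC);cv2.imwrite("pics/c1.png",a)
b=cv2.resize(im[175:275,155:285],(780,600),interpolation=cv2.INTER_CUBIC);cv2.imwrite("pics/c2.png",b)
E
```

```text
bench [ 4.297e-01  6.000e-03 -2.000e-04]
bench2 [ 0.6561 -0.2994  0.0024]
sink [ 0.6221 -0.1251  0.0436]
orange [ 0.7391 -0.1021  0.0421]
s1 [ 0.6456 -0.0216  0.0221]
s2 [ 0.5505 -0.2973  0.0067]
spool [ 0.455  -0.1155  0.0365]
chip [0.5791 0.1597 0.0219]
pcb [0.5172 0.166  0.0123]
side bench [ 0.33894661 -0.22214729  0.00056799] [ 7.44698731e-01 -3.71983523e-01 -5.06291348e-04]
green ((579.9228515625, 159.71713256835938), (197.02662658691406, 129.82394409179688), 83.5748519897461)
top 491 [ 0.61806163 -0.12800063  0.04407357] ((617.6143798828125, -128.07131958007812), (54.175201416015625, 44.498023986816406), 59.85174560546875)
side 276 [ 0.616993   -0.12996915  0.04270809] ((618.1506958007812, -128.88453674316406), (57.3812141418457, 44.215362548828125), 59.677818298339844)
```

View pics/c1.png

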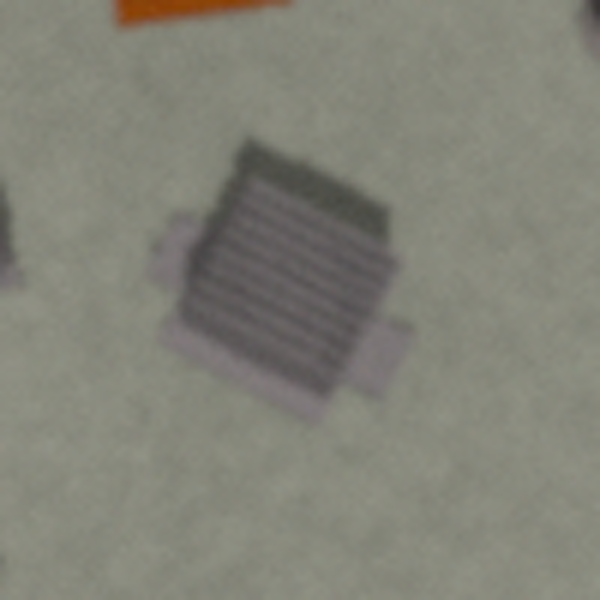

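View pics/c2.png

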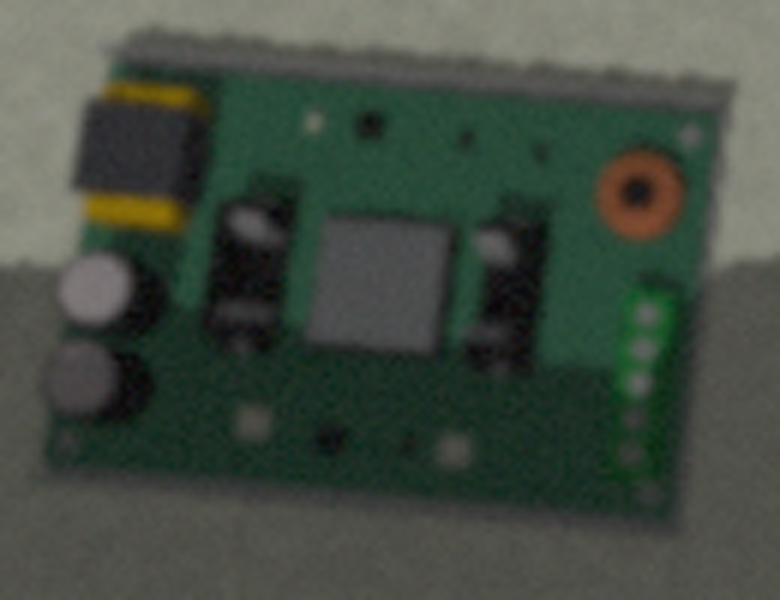

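The crop shows the grey sink with two ears and its fins running along 60° in world, so it's the target. The board crop shows the grey pad at about (380,285), flanked by the black slots. Next I'll refine the board pose and grasp the sink.

Run:
```python
import pickle;from h import *
from cell import manip,inverse_kinematics
d=pickle.load(open("d0.pkl","rb"))
for n in("top","side"):
    t=d[n];P=cloud(t);q=P.reshape(-1,3);hsv=cv2.cvtColor(t["image"],cv2.COLOR_BGR2HSV).reshape(-1,3)
    a=np.radians(83.57);ey=np.array([np.cos(a),np.sin(a)]);ex=np.array([ey[1],-ey[0]])
    r=q[:,:2]-[.580,.160];X=r@ex*1e3;Y=r@ey*1e3;Z=q[:,2]*1e3
    m=(abs(X)<28)&(abs(Y)<28)&(hsv[:,1]<70)&(Z>14)&(Z<28)
    print(n,"pad",m.sum(),np.median(Z[m]),np.ptp(X[m]),cv2.minAreaRect(np.c_[X,Y][m].astype(np.float32)))
    for s in(1,-1):
        m=(abs(X)<30)&(Y*s>25)&(Y*s<60)&(Z>26)&(Z<46)
        print(" slot",s,m.sum(),np.percentile(X[m],[1,50,99]).round(1),np.percentile(Y[m],[1,50,99]).round(1),Z[m].max().round(1))
    m=(abs(X)<85)&(abs(Y)<115)&(Z>8)&(Z<60)
    print(" board",cv2.minAreaRect(np.c_[X,Y][m].astype(np.float32)))
p=[.618,-.1285];rv=down(np.radians(-30.2))
for A in(-30.2,149.8): print(A,inverse_kinematics([*p,.012],down(np.radians(A))),inverse_kinematics([.58,.16,.1],down(np.radians(A+23.8))))
```

```text
top pad 518 20.852207428621426 45.47335015738538 ((-0.2599945068359375, -2.4102344512939453), (44.66476058959961, 51.69084548950195), 1.7236955165863037)
 slot 1 163 [-21.3  -0.9  20.5] [32.6 45.9 51.5] 42.0
 slot -1 152 [-21.3   1.   20.3] [-49.9 -44.8 -32.2] 42.1
 board ((-0.01853179931640625, 0.5712203979492188), (205.62222290039062, 142.61306762695312), 89.9763412475586)
side pad 120 19.167579778977263 42.237855318805934 ((-0.0634307861328125, 0.48612403869628906), (44.173397064208984, 42.01426315307617), 88.83912658691406)
 slot 1 65 [-21.    2.8  20.7] [30.2 44.1 51.4] 40.0
 slot -1 78 [-20.2   0.9  20.5] [-53.  -48.  -30.6] 39.1
 board ((0.589630126953125, 0.225067138671875), (207.1697235107422, 141.4341278076172), 89.5380630493164)
-30.2 [-2.44465432e-01  4.05770530e-01  1.87460777e+00 -4.44089210e-16
  8.61214353e-01  2.82624002e-01] [ 2.27770470e-01  2.48485156e-01  1.89458661e+00 -4.44089210e-16
  9.98520892e-01  3.39471542e-01]
149.8 None None
```

Board size (206×142) matches, with its centre at about (0.580, 0.1605) and y axis at 83.5°. Now the grasp.

Run:
```python
import pickle;from h import *
from cell import manip,cams
p=[.618,-.1283];rv=down(np.radians(-30.2))
manip.set_gripper(.088,60)
manip.move_pose([*p,.12],rv);print(manip.state()["contact_force"].round(2))
manip.move_linear([*p,.013],.12);print(manip.state()["contact_force"])
manip.set_gripper(.03,60);s=manip.state();print(s["gripper_width"],s["grasp_force"],s["contact_force"])
manip.move_linear([*p,.12],.12);manip.dwell(.3);s=manip.state();print(s["clock"],s["gripper_width"],s["contact_force"],s["moment"])
q=np.array([.580,.1605]);manip.move_pose([*q,.12],down(np.radians(-6.5)));manip.dwell(.4)
s=manip.state();print(s["clock"],s["tool_pos"],s["gripper_width"],s["contact_force"],s["moment"])
d={}
for n in("top","side"):
    c=cams.capture(n);d[n]=c
pickle.dump(d,open("d1.pkl","wb"))
a=cv2.resize(d["top"]["image"][150:290,140:300],(640,560));b=cv2.resize(d["side"]["image"][60:220,230:370],(490,560))
cv2.imwrite("pics/h1.png",cv2.resize(np.hstack([a,b]),(800,396)))
```

```text
[-0.19  0.17  0.35]
[ 0.74638851 -0.06542485  0.89897418]
0.043510254453609495 59.99874349683523 [-1.39017585  0.09226672  1.93053752]
6.4917 0.043613525265563946 [-0.50080151  0.11078191 -1.5975123 ] [-0.05108217  0.10557402 -0.06016392]
8.0167 [0.58022071 0.1598202  0.11998179] 0.04357132272358823 [ 0.7733235  -0.25122583 -1.32701134] [-0.08434947  0.08471462  0.03661026]
```

View pics/h1.png

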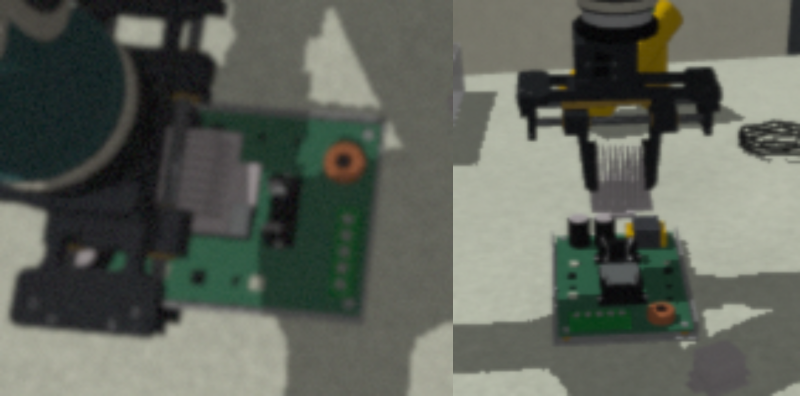

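The sink is held level, and its -y ear shows at about (258,185). I'll lower it to just above the clips and measure the ear against the board.

Run:
```python
import pickle;from h import *
from cell import manip,cams
q=np.array([.580,.1605]);manip.move_linear([*q,.068],.1);manip.dwell(.3)
s=manip.state();tp=s["tool_pos"];print(s["clock"],tp,s["contact_force"])
d={n:cams.capture(n) for n in("top","side")};pickle.dump(d,open("d2.pkl","wb"))
a=np.radians(83.5);ey=np.array([np.cos(a),np.sin(a)]);ex=np.array([ey[1],-ey[0]])
for n in d:
    P=cloud(d[n]).reshape(-1,3);r=P[:,:2]-tp[:2];X=r@ex*1e3;Y=r@ey*1e3;Z=P[:,2]*1e3
    for lab,m in(("ear-",(abs(X)<22)&(Y<-31)&(Y>-55)&(Z>54)&(Z<66)),("base/ear",(abs(X)<45)&(abs(Y)<55)&(Z>54)&(Z<64)),("fintop",(abs(X)<21)&(abs(Y)<40)&(Z>92)&(Z<106))):
        if m.sum()>3: print(n,lab,m.sum(),"X",np.percentile(X[m],[2,50,98]).round(1),"Y",np.percentile(Y[m],[2,50,98]).round(1),"Z",np.median(Z[m]).round(1))
A=cv2.resize(d["top"]["image"][170:280,180:290],(400,400),interpolation=cv2.INTER_CUBIC);b=cv2.resize(d["side"]["image"][110:210,250:350],(400,400),interpolation=cv2.INTER_CUBIC)
cv2.imwrite("pics/h2.png",np.hstack([A,b]))
```

```text
9.0833 [0.58053342 0.16061462 0.06877187] [ 0.31159804 -0.15362538 -2.04467892]
top ear- 111 X [-10.2   1.3  13. ] Y [-45.  -38.5 -31.2] Z 61.9
top base/ear 274 X [-27.7  -1.2  30.7] Y [-44.9 -30.  -14.3] Z 61.9
top fintop 140 X [-20.6  -1.5  16.9] Y [-27.8 -20.1  -2.6] Z 100.7
side ear- 53 X [-9.9  2.4 18. ] Y [-47.8 -39.3 -31.6] Z 59.6
side base/ear 228 X [-26.9   0.8  30.6] Y [-46.  -22.2  32.8] Z 59.9
side fintop 89 X [-20.1  -0.8  17. ] Y [-29.6  -7.   23.3] Z 99.5
```

View pics/h2.png

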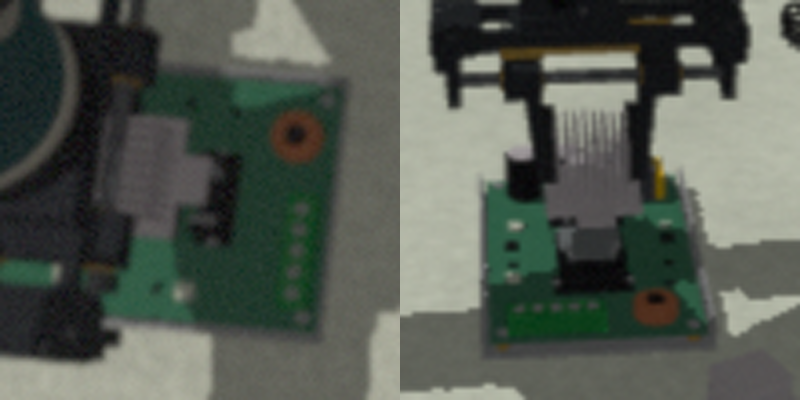

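Run:
```python
import pickle;from h import *
d=pickle.load(open("d2.pkl","rb"));tp=np.array([.58053,.16061])
a=np.radians(83.5);ey=np.array([np.cos(a),np.sin(a)]);ex=np.array([ey[1],-ey[0]])
for n in d:
    t=d[n];P=cloud(t).reshape(-1,3);r=P[:,:2]-tp;X=r@ex*1e3;Y=r@ey*1e3;Z=P[:,2]*1e3
    m=(abs(X)<32)&(Y<-20)&(Y>-46)&(Z>57)&(Z<65)
    c,res,_,_=np.linalg.lstsq(np.c_[X[m],Y[m],np.ones(m.sum())],Z[m],rcond=None);print(n,m.sum(),"slopes",c)
    # grey mask edges cast on ear-top plane z=.0608
    hsv=cv2.cvtColor(t["image"],cv2.COLOR_BGR2HSV)
    mk=((m|((abs(X)<34)&(Y<-10)&(Y>-50)&(Z>56)&(Z<66)))).reshape(400,640).astype(np.uint8)
    v,u=np.nonzero(mk);w=ray(t,np.c_[u,v],.0608);r=w[:,:2]-tp;x=r@ex*1e3;y=r@ey*1e3
    for lo,hi in((-43,-41),(-40,-37),(-37,-33),(-28,-25),(-25,-22),(-22,-19)):
        k=(y>lo)&(y<hi)
        if k.sum()>2: print(" y",lo,hi,"x",x[k].min().round(1),x[k].max().round(1),"mid",((x[k].min()+x[k].max())/2).round(1))
    for lo,hi in((-7,-3),(-3,1),(1,5),(5,9)):
        k=(x>lo)&(x<hi);
        if k.sum(): print(" x",lo,hi,"ymin",y[k].min().round(1))
```

```text
top 256 slopes [4.40512407e-03 2.42241385e-02 6.26396256e+01]
 y -43 -41 x -9.1 13.1 mid 2.0
 y -40 -37 x -9.4 12.7 mid 1.7
 y -37 -33 x -9.7 12.6 mid 1.4
 y -28 -25 x -28.6 30.3 mid 0.9
 y -25 -22 x -27.1 31.9 mid 2.4
 y -22 -19 x -27.3 31.7 mid 2.2
 x -7 -3 ymin -45.0
 x -3 1 ymin -44.3
 x 1 5 ymin -45.6
 x 5 9 ymin -45.1
side 102 slopes [1.25890793e-02 6.05908580e-02 6.19480830e+01]
 y -43 -41 x -9.6 5.1 mid -2.3
 y -40 -37 x -4.4 27.5 mid 11.5
 y -37 -33 x -26.5 30.4 mid 1.9
 y -28 -25 x -26.1 6.0 mid -10.0
 y -25 -22 x -1.1 31.2 mid 15.1
 y -22 -19 x -28.4 29.2 mid 0.4
 x -7 -3 ymin -51.9
 x -3 1 ymin -52.3
 x 1 5 ymin -52.5
 x 5 9 ymin -52.9
```

Sink is level, no yaw. In camera terms it sits +1.8 mm in x and −1 mm in y off the board centre, so I'll correct that and go down by feel.

```bash
cat >> h.py <<'E'
a=np.radians(83.5);ey=np.array([np.cos(a),np.sin(a)]);ex=np.array([ey[1],-ey[0]])
def force(manip,n=4):
    f=[]
    for _ in range(n): manip.dwell(.02);f.append(manip.state()["contact_force"])
    return np.mean(f,0)
E
python3 - <<'E'
from h import *
from cell import manip,cams
q=np.array([.580,.1605])-.0018*ex+.001*ey;print(q)
manip.move_linear([*q,.060],.05);manip.dwell(.3);f0=force(manip,10);print("tare",f0);np.save("f0.npy",f0);np.save("q.npy",q)
z=.052
while z>.0385:
    manip.move_linear([*q,z],.03);f=force(manip)-f0;s=manip.state()
    print(round(z*1e3,1),(s["tool_pos"][2]*1e3).round(2),"fx %.1f fy %.1f fz %.1f"%(f[:2]@ex,f[:2]@ey,f[2]),s["moment"].round(2))
    if f[2]>20 or np.hypot(*f[:2])>12: print("STOP");break
    z-=.001
print(manip.state()["clock"],manip.state()["gripper_width"])
E
```

```text
[0.57832477 0.16169734]
tare [ 0.02151313 -0.04475063 -1.51911663]
52.0 51.8 fx -0.3 fy -0.1 fz -0.0 [-0.11  0.06  0.06]
51.0 51.08 fx -0.4 fy 0.1 fz -0.4 [-0.07  0.01 -0.04]
50.0 49.94 fx -0.2 fy 0.3 fz -0.3 [-0.08  0.09 -0.01]
49.0 48.96 fx 0.2 fy -0.1 fz -0.3 [-0.12  0.05 -0.03]
48.0 47.95 fx -0.2 fy 0.3 fz 0.1 [-0.02  0.05  0.02]
47.0 46.95 fx -0.0 fy 0.0 fz -0.1 [-0.11  0.08 -0.02]
46.0 45.94 fx -0.3 fy 0.3 fz -0.6 [-0.11  0.06  0.01]
45.0 44.96 fx 0.1 fy -0.1 fz 0.1 [-0.03  0.11  0.01]
44.0 44.15 fx -1.3 fy -0.3 fz 2.2 [0.01 0.23 0.  ]
43.0 43.36 fx -1.4 fy 0.4 fz 5.5 [-0.11  0.41  0.04]
42.0 42.48 fx -2.0 fy -0.2 fz 7.0 [-0.02  0.41 -0.04]
41.0 41.69 fx -2.0 fy 0.3 fz 8.0 [-0.1   0.44 -0.01]
40.0 40.83 fx -2.2 fy -0.3 fz 8.4 [-0.05  0.46 -0.01]
39.0 39.25 fx -1.8 fy 1.6 fz 6.3 [ 0.29  0.28 -0.03]
14.5667 0.04348844383298596
```

Run:
```python
from h import *
from cell import manip
f0=np.load("f0.npy");q=np.load("q.npy")-.0004*ex;np.save("q.npy",q)
z=.0385
while z>.026:
    manip.move_linear([*q,z],.02);f=force(manip,5)-f0;s=manip.state()
    print(round(z*1e3,2),(s["tool_pos"][2]*1e3).round(2),"fx %.1f fy %.1f fz %.1f"%(f[:2]@ex,f[:2]@ey,f[2]),s["moment"].round(2))
    if f[2]>13 or np.hypot(*f[:2])>12: print("STOP");break
    z-=.0005
np.save("z.npy",z);print(manip.state()["clock"],manip.state()["gripper_width"])
```

```text
38.5 38.77 fx -0.4 fy 2.5 fz 6.0 [0.31 0.15 0.04]
38.0 38.13 fx -0.3 fy 2.0 fz 6.1 [ 0.31 -0.    0.  ]
37.5 37.57 fx 0.5 fy 1.8 fz 6.1 [ 0.26 -0.06  0.05]
37.0 37.02 fx 1.0 fy 1.2 fz 6.1 [ 0.14 -0.11  0.01]
36.5 36.54 fx 1.1 fy 1.0 fz 6.3 [ 0.03 -0.12  0.01]
36.0 35.99 fx 0.8 fy -0.2 fz 6.2 [-0.09 -0.09 -0.04]
35.5 35.47 fx 1.5 fy -0.2 fz 6.1 [-0.14 -0.1   0.01]
35.0 34.99 fx 1.4 fy -0.3 fz 5.6 [-0.2  -0.17  0.01]
34.5 34.51 fx 0.8 fy -0.5 fz 6.3 [-0.18 -0.2  -0.02]
34.0 34.04 fx 1.0 fy -0.1 fz 6.3 [-0.14 -0.16 -0.01]
33.5 33.49 fx 1.2 fy -0.2 fz 6.5 [-0.11 -0.13  0.05]
33.0 33.0 fx 1.2 fy -0.2 fz 6.3 [-0.08 -0.16 -0.02]
32.5 32.81 fx 0.5 fy -0.8 fz 8.0 [-0.13 -0.05  0.02]
32.0 32.72 fx -0.7 fy -0.5 fz 10.6 [-0.13  0.1  -0.05]
31.5 32.66 fx -1.1 fy -1.3 fz 13.2 [-0.21  0.33  0.01]
STOP
19.5667 0.04334047491131483
```

Contact with the pad is at an underside height of about 19.8 mm, so the pad is roughly 4.8 mm thick and clip drag about 6.2 N. I'll ramp to a tared 24.5 N, which is about 18–19 N on the chip after drag and under 25 N even without it.

Run:
```python
from h import *
from cell import manip
f0=np.load("f0.npy");q=np.load("q.npy");z=float(np.load("z.npy"))
def step(z,n=8):
    manip.move_linear([*q,z],.01);f=force(manip,n)-f0;s=manip.state()
    print(round(z*1e3,2),(s["tool_pos"][2]*1e3).round(2),"fx %.1f fy %.1f fz %.1f"%(f[:2]@ex,f[:2]@ey,f[2]),s["moment"].round(2),s["clock"]);return f[2]
F=step(z)
while F<24.0:
    z-=min(.0005,max(.0001,(24.5-F)/5.2e3*.8));F=step(z)
for _ in range(6):
    F=step(z,10)
    if F>25.2: z+=.0001
z+=0
# unload gently to about drag level, then release
manip.move_linear([*q,.0327],.005);f=force(manip,5)-f0;print("unloaded",f)
np.save("z.npy",.0327)
```

```text
31.5 32.66 fx -1.7 fy -0.7 fz 12.8 [-0.18  0.28  0.05] 19.95
31.0 32.55 fx -2.4 fy -1.2 fz 15.5 [-0.25  0.52 -0.02] 20.3333
30.5 32.46 fx -3.1 fy -1.6 fz 17.9 [-0.28  0.69  0.02] 20.7167
30.0 32.4 fx -5.0 fy -2.2 fz 20.3 [-0.34  0.98 -0.01] 21.1
29.5 32.31 fx -5.5 fy -2.4 fz 23.2 [-0.4   1.1  -0.01] 21.4833
29.29 32.33 fx -5.8 fy -2.8 fz 24.5 [-0.39  1.2  -0.02] 21.8667
29.29 32.32 fx -6.1 fy -2.7 fz 24.2 [-0.39  1.21  0.04] 22.2833
29.29 32.3 fx -5.8 fy -2.8 fz 24.5 [-0.4   1.17  0.01] 22.7
29.29 32.3 fx -5.9 fy -2.8 fz 24.4 [-0.39  1.19  0.01] 23.1167
29.29 32.29 fx -6.0 fy -2.8 fz 24.4 [-0.37  1.18 -0.02] 23.5333
29.29 32.31 fx -5.9 fy -2.2 fz 24.4 [-0.4   1.17  0.02] 23.95
29.29 32.31 fx -6.2 fy -2.7 fz 24.5 [-0.41  1.18 -0.04] 24.3667
unloaded [1.6934926  0.33988612 5.52796084]
```

Pad compression of about 0.55 mm agrees with about 18 N on the chip, held for over 2 s. Now I'll release, retreat and check.

Run:
```python
from h import *
from cell import manip,cams
q=np.load("q.npy")
manip.set_gripper(.075);print(manip.state()["contact_force"])
manip.move_linear([*q,.14],.1)
manip.move_pose([.4,.45,.25],down(np.radians(-6.5)));manip.dwell(.3)
d={n:cams.capture(n) for n in("top","side")};print(manip.state()["clock"])
for n in d:
    P=cloud(d[n]).reshape(-1,3);r=P[:,:2]-q;X=r@ex*1e3;Y=r@ey*1e3;Z=P[:,2]*1e3
    m=(abs(X)<32)&(abs(Y)<35)&(Z>58)&(Z<72);c=np.linalg.lstsq(np.c_[X[m],Y[m],np.ones(m.sum())],Z[m],rcond=None)[0]
    print(n,m.sum(),c,cv2.minAreaRect(np.c_[X,Y][m].astype(np.float32)))
A=cv2.resize(d["top"]["image"][160:300,140:460],(800,350),interpolation=cv2.INTER_CUBIC);b=cv2.resize(d["side"]["image"][120:240,210:500],(800,250))[:250]
cv2.imwrite("pics/end.png",np.vstack([A,b]))
```

```text
[ 1.24679716 -0.02996545  0.66326396]
28.8667
top 410 [-1.74664749e-03  7.26212505e-03  6.46135359e+01] ((1.6608695983886719, -1.044281005859375), (44.38479995727539, 54.26641082763672), 0.10438027232885361)
side 93 [-1.05997175e-02  2.44810683e-02  6.35700063e+01] ((2.1642990112304688, -2.6969261169433594), (57.25273132324219, 44.313377380371094), 88.67837524414062)
```

View pics/end.png

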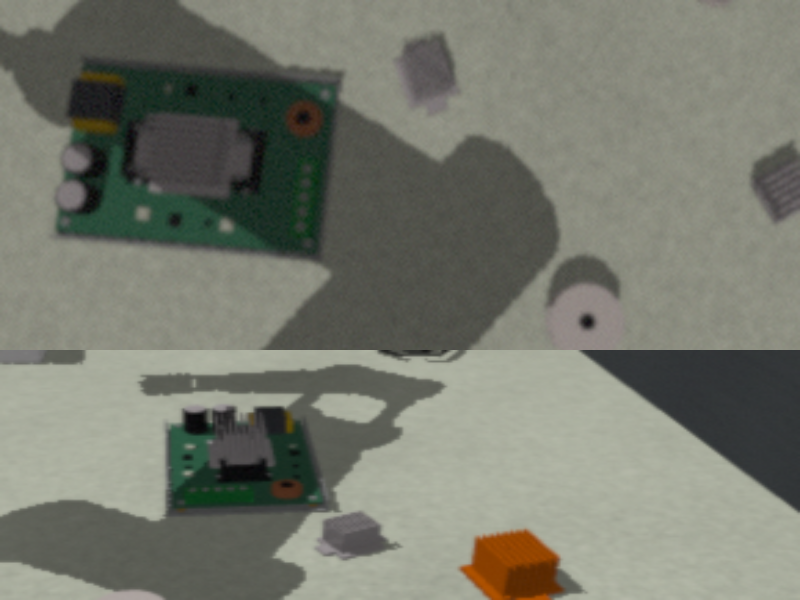

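The picture shows the sink seated in the bracket at about (190,155), level, with its fin tops at 64.6 mm (15 + 4.7 + 45). The ears are in both slots and the neighbouring things in view are undisturbed.

```bash
python3 -c "
from cell import order
print(order.close_job())"
```

```text
the job is handed in; nothing more can be done
None
```

The heat sink is fitted and flat on its pad (about 4.8 mm thick), bedded with an estimated 18 N on the chip (24.5 N push at the wrist less about 6 N clip drag) for over 2 s, then released and handed in at about 29 s.

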